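# Unload the cured test strips and pin the clamp shut again

## Task

The bonded test strips in the clamp fixture have cured. Pull the locking pin out of the two upright eyes and lay it down on the bench, lift the hinged clamp bar by its black handle until it stands up, slide every strip out towards the front from under the ledge and lay them flat on the floor of the grey tray, side by side and not on top of one another. With all of them in the tray, swing the bar fully down again and lock it by pushing the locking pin from the front through both upright eyes, over the bar's end, until its black grip is up against the front eye. Leave the other things on the bench where they are.

Things in the scene. Friction and masses are not known exactly. Their poses are not given: they have to be found in the camera images.
- fixture: dark steel clamp fixture, fixed during a run. Origin on the bench below the clamp bar's middle; -x side = front, towards the robot; z up. In its frame (mm): base x -36..75, y -72..96, top z 20; three grooves along x at y -45, 0, 45 between ribs 4 mm high; bar when down x -12..4, y -68..96, z 27..37; hinge lugs at x 58, y -76 and 76, 52 high
- ledge (a point): middle of the underside of a fixed ledge across the three grooves, fixture x 8..21, z 28.5..34.5 mm: it covers the strips' rear ends (strip tops at z 26), so a strip must slide at least 12 mm to the fixture's -x before it can be lifted
- clamp_bar (a joint): angle of the clamp bar about its hinge, rad: 0 = down on the strips, grows as its front rises, 1.8 = leaning back at the stop. A stiff hinge (0.3 N m; with the weight about 4 to 5 N at the handle): it stays wherever it is left; above 1.3 it is well clear of the strips
- bar_hinge (a point): point on the hinge line of the clamp bar (line along the fixture's y), at x 58, y 0, z 40 mm in the fixture's frame
- bar_handle (a point): middle of the bar's handle: a black round rod, 12 mm diameter, 72 mm long along the fixture's y, held 36 mm in front of the bar by two thin struts at y = +-34 mm. Bar down: at x -48, y 0, z 58 mm in the fixture's frame; it swings on a 107 mm radius about the hinge line. Can be pinched front-to-back from above between the struts
- strip0_mid (a point): centre of a flat aluminium test strip 90 x 20 x 6 mm (long along its x, z up, ends alike), 50 g; two or three of the three strips are present. At the start along the fixture's x in the groove at y = -45 mm (3 mm play each side), fixture x -72..18, z 20..26 mm; its front 36 mm overhang the base's front edge freely
- strip1_mid (a point): centre of a flat aluminium test strip 90 x 20 x 6 mm (long along its x, z up, ends alike), 50 g; two or three of the three strips are present. At the start along the fixture's x in the groove at y = 0 mm (3 mm play each side), fixture x -72..18, z 20..26 mm; its front 36 mm overhang the base's front edge freely
- strip2_mid (a point): centre of a flat aluminium test strip 90 x 20 x 6 mm (long along its x, z up, ends alike), 50 g; two or three of the three strips are present. At the start along the fixture's x in the groove at y = +45 mm (3 mm play each side), fixture x -72..18, z 20..26 mm; its front 36 mm overhang the base's front edge freely
- tray: shallow grey open tray, 168 (x) x 113 (y) x 18 mm high, walls and floor 4 mm thick, immovable during a run; inside 160 x 105 mm, floor at z = 4 mm. Origin on the bench under its centre. Strips fit across it along its y, up to three 50 mm apart in x. To its left stands a red bench vice 223 mm high; the bench in front of the fixture is free
- pin_grip (a point): locking pin, 70 g: black flat-sided grip block 40 (x) x 14 (y) x 24 (z) mm; a round steel rod of 9 mm diameter runs 75 mm along +x from the middle of its +x face, the last 5 mm tapered to 5 mm. This point: centre of the block, on the rod's axis, 12 mm above its flat underside, on which it lies level on a bench
- pin_tip (a point): tip of the pin's rod, 95 mm along +x from pin_grip. At the start the pin sits in both eyes over the bar's end, pushed in from the front (its x along the fixture's x, drooping up to 0.15 rad at the grip, the grip 3 to 17 mm from the front eye); it pulls straight out to the fixture's -x
- eye_front (a point): two upright steel eyes, plates 26 mm wide (y), 58 mm high, 6 mm thick, at fixture x -25..-19 and 11..17 mm, each with a round 15 mm hole on one axis along the fixture's x at y 83, z 45 mm; the lowered bar's end lies between them below the axis. This point: hole centre on the front face of the front eye, where the pin enters going +x
- eye_rear (a point): centre of the hole on the rear face of the rear eye, 42 mm behind eye_front; with the grip against the front eye the rod's tip stands 33 mm beyond it
- oil_filter: bystander: black oil filter, 68 mm diameter, 90 mm high, origin at the centre of its underside
- stud_bolt: bystander: dark flange bolt standing on its head, 20 x 17 x 35 mm, origin at the centre of its underside
- carton_small: bystander: small cardboard carton 51 x 62 x 52 mm, origin at the centre of its underside
- tape_roll: bystander: roll of black tape lying flat, 68 mm diameter, 19 mm high, origin at the centre of its underside
- spanner_c: bystander: spanner 26 x 152 x 8 mm lying flat, long along y, origin at the centre of its underside
- grease_jar: bystander: grease jar with a green lid, 70 mm diameter, 71 mm high, origin at the centre of its underside

How it is judged:
On the way, in this order (a step that is already met when the one before it is completed fails the run):
1. the pin has been laid down and the clamp bar is raised past about 70 degrees while the strips still lie in their grooves (value of joint clamp_bar above 1.2 rad and height (world z) of pin_grip below 0.03 m and x of strip0_mid in the frame of fixture between -0.04 and -0.015 m and y of strip0_mid in the frame of fixture between -0.06 and 0.06 m and z of strip0_mid in the frame of fixture between 0.018 and 0.03 m and x of strip1_mid in the frame of fixture between -0.04 and -0.015 m and y of strip1_mid in the frame of fixture between -0.06 and 0.06 m and z of strip1_mid in the frame of fixture between 0.018 and 0.03 m and x of strip2_mid in the frame of fixture between -0.04 and -0.015 m and y of strip2_mid in the frame of fixture between -0.06 and 0.06 m and z of strip2_mid in the frame of fixture between 0.018 and 0.03 m), for 0.2 s.
2. every strip lies flat on the tray's floor while the bar is still up (value of joint clamp_bar above 0.8 rad and x of strip0_mid in the frame of tray between -0.08 and 0.08 m and y of strip0_mid in the frame of tray between -0.0525 and 0.0525 m and z of strip0_mid in the frame of tray between 0 and 0.0105 m and angle between each of strip0_mid, strip1_mid, strip2_mid's own z axis and vertical below 0.12 rad and x of strip1_mid in the frame of tray between -0.08 and 0.08 m and y of strip1_mid in the frame of tray between -0.0525 and 0.0525 m and z of strip1_mid in the frame of tray between 0 and 0.0105 m and x of strip2_mid in the frame of tray between -0.08 and 0.08 m and y of strip2_mid in the frame of tray between -0.0525 and 0.0525 m and z of strip2_mid in the frame of tray between 0 and 0.0105 m), for 0.2 s.
3. the bar is fully down again with the strips in the tray (value of joint clamp_bar below 0.05 rad and x of strip0_mid in the frame of tray between -0.08 and 0.08 m and y of strip0_mid in the frame of tray between -0.0525 and 0.0525 m and z of strip0_mid in the frame of tray between 0 and 0.0105 m and angle between each of strip0_mid, strip1_mid, strip2_mid's own z axis and vertical below 0.12 rad and x of strip1_mid in the frame of tray between -0.08 and 0.08 m and y of strip1_mid in the frame of tray between -0.0525 and 0.0525 m and z of strip1_mid in the frame of tray between 0 and 0.0105 m and x of strip2_mid in the frame of tray between -0.08 and 0.08 m and y of strip2_mid in the frame of tray between -0.0525 and 0.0525 m and z of strip2_mid in the frame of tray between 0 and 0.0105 m), for 0.2 s.
4. the locking pin is through both eyes, its grip near the front eye (value of joint clamp_bar below 0.05 rad and x of pin_tip in the frame of fixture between 0.038 and 0.06 m and y of pin_tip in the frame of fixture between 0.071 and 0.095 m and z of pin_tip in the frame of fixture between 0.03 and 0.06 m and x of pin_grip in the frame of fixture between -0.06 and -0.03 m and y of pin_grip in the frame of fixture between 0.071 and 0.095 m and z of pin_grip in the frame of fixture between 0.03 and 0.06 m), for 0.2 s.
At the end, for the whole second after the job is handed in: all strips lie flat (within 7 degrees) on the tray's floor, inside its walls and none on another; the bar is down (under 0.05 rad); the pin's rod is through both eyes from the front with its grip within about 12 mm of the front eye (all of step 4 and x of strip0_mid in the frame of tray between -0.08 and 0.08 m and y of strip0_mid in the frame of tray between -0.0525 and 0.0525 m and z of strip0_mid in the frame of tray between 0 and 0.0105 m and angle between each of strip0_mid, strip1_mid, strip2_mid's own z axis and vertical below 0.12 rad and x of strip1_mid in the frame of tray between -0.08 and 0.08 m and y of strip1_mid in the frame of tray between -0.0525 and 0.0525 m and z of strip1_mid in the frame of tray between 0 and 0.0105 m and x of strip2_mid in the frame of tray between -0.08 and 0.08 m and y of strip2_mid in the frame of tray between -0.0525 and 0.0525 m and z of strip2_mid in the frame of tray between 0 and 0.0105 m); the robot touches nothing.
It fails at once if one of the bystanders is moved by more than 4 cm (distance of any of stud_bolt, oil_filter, carton_small, tape_roll, spanner_c, grease_jar from where it was at the start of the episode above 0.04 m).
Of strip0, strip1, strip2 only 2 to 3 are there at a start; the rules pass over those that are not, and their reading is None.
At some moment in a run one of lock_pin may be knocked a few centimetres aside while the robot is not near it.
Once in a run the grip may slacken for a moment while it holds something.
It also fails if it takes over 200 s, if anything falls off the work surface, if the arm or the gripper's body presses on something with over 40 N, if the wrist force passes 120 N, or if a joint passes its speed limit or range.

## Robot

A 6-joint arm with a two-finger parallel gripper is mounted at the origin on the work surface; the furniture and walls round the work are solid. World frame = base frame: x ahead of the robot, y to its left, z up, the work surface at z = 0. Lengths are in m, angles in rad, forces in N, time in s.
With the tool pointing down it reaches from about 0.425 to 1.125 m from the base axis. Payload 14.9 kg.
Tool frame: the origin (TCP) lies midway between the tips of the shut fingers; the grasp point (between the pads) lies 19 mm behind it; z points along the fingers, y is the direction in which the jaws open and shut (so a half turn about z gives the same grasp; the last joint's range is limited). The gripper opens to 91 mm and grips with 3 to 60 N. Pads are 32 mm wide; open, the fingers measure 118 mm over their backs; the gripper's body (76 mm by 178 mm) begins 60 mm behind the grasp point.
Start: joints at [1.084, 0.379, 1.734, -0, 1.028, -0.033], TCP at [0.307, 0.629, 0.214] pointing down, gripper open.
Joint ranges: [-2.77, 2.77], [-0.74, 2.19], [0, 2.66], [-1.06, 4.2], [0.31, 2.87], [-3.08, 3.08]. Speed limits (rad/s): [1.89, 1.89, 2.39, 3.14, 3.14, 3.14].

## Interface

Orientations are given as [roll, pitch, yaw] about the fixed x, y, z axes, in that order (R = Rz(yaw) Ry(pitch) Rx(roll)).
In Python, from plant import robot gives the robot as it stands.
- The arm moves only by the shell command python3 -m crank 'ROWS' [FORCE]. ROWS is JSON, a list of rows, each a list of 7 numbers: the turn, a rotation vector about the tool's x, y, z in degrees, then the shift along the tool's x, y, z in mm, then the closure, from -1 (fully open) to 1 (shut). In form: [[ax, ay, az, x, y, z, claw], ...]. A call has 1 to 12 rows; each row is the pose to reach, as a shift and turn from the pose measured when the call began, along the tool's axes at that moment; what a row does not reach only later rows make up. A row lasts 1/10 s, in which the tool goes at most 50 mm and 8.59 degrees, less where a joint would pass 70% of its speed; a pose out of reach is approached as far as the arm can. A call with a gripper value outside its range is refused whole. The fingers move at their own pace and stop on an object; FORCE is the grip in N (left out, the last holds). Time passes only in rows, so rows that repeat a pose let the fingers close. It gives the time, the measured TCP pose, the force and the opening at its end, in the units of the state.
- robot.observe(): the state, without advancing time (a new reading comes with each control period).
- robot.capture(name): name is "scene" or "top" or "wrist"; returns the picture (384x512x3 uint8, blue, green, red); there is no depth.
- robot.get_calibration(name): a dict with "fovy" (degrees; the focal length in pixels is half the picture's height over the tangent of half this angle, whatever the lens; pixels are square), "cx", "cy" (the principal point, pixels), "world_from_camera" (4x4, takes a point from camera to world coordinates); the wrist camera has in their place "tool_from_camera" (4x4, takes a point from camera to tool coordinates, whose origin is the TCP and whose axes are the flange's). Camera axes: x right, y up, looking along -z (the intrinsics and any distortion apply to the point x, -y, -z); pixel columns grow to the right and rows downward; lengths in m; the calibration is good to about 2 mm. The wrist camera is an equidistant fisheye: a pixel r from the principal point sees the ray r / f radians off the axis. A picture is of the moment at which its call begins: read the wrist's pose just before it. get_calibration takes no time and is no camera call.
- robot.hand_in(): hands the job in, once; it reports no verdict.
The state is a dict: "time": time; "joints": joint angles; "dq": joint speeds; "joint_efforts": joint torques, N m; "ee_pos": TCP position; "orientation": TCP orientation; "ft_force": force on the tool from outside, world axes, zero at the start; "wrist_torque": the same for the moment, N m; "finger_gap": finger opening in m.
Only numpy, scipy, OpenCV 4.12 (cv2) and the standard library are available. Lean on these libraries where they do the work, as an engineer would, in place of code of your own. Each camera call takes 0.05 s, during which the arm holds its last target. There are 200 camera calls.

## Working session

There is one attempt and no reset: what is moved stays moved. The work goes in short steps, Python scripts to look and compute and a shell command to move; the robot and the scene stay as the last step left them, time stands still between calls to the robot, and variables do not carry over. Pictures are saved under pics/ and viewed, about 12 in all and at most 16, crops included, and the job is handed in when it is done.

```bash
ls; mkdir -p pics; python3 - <<'E'
from plant import robot
import cv2,numpy as np
s=robot.observe(); print(s)
for n in("scene","top"):
    cv2.imwrite(f"pics/{n}0.png",robot.capture(n)); c=robot.get_calibration(n); print(n,c)
print(robot.get_calibration("wrist"))
E
```

```text
pics
{'time': 0.0, 'joints': array([ 1.08367918e+00,  3.79392451e-01,  1.73478303e+00,  1.34462388e-05,
        1.02848873e+00, -3.32689420e-02]), 'dq': array([ 3.57562617e-04, -1.64167284e-03, -5.39379996e-06,  1.39618715e-04,
        1.24096188e-04,  1.92727684e-04]), 'joint_efforts': array([ 2.71205907e-03, -7.63725829e+01, -4.34381604e+01,  6.52389997e-02,
        4.23660362e-02, -9.98411474e-05]), 'ee_pos': array([0.3066972 , 0.62879615, 0.21329841]), 'orientation': array([-3.14052208e+00, -4.71460049e-05,  2.68773747e+00]), 'ft_force': array([-0.58700328, -0.39005143, -0.44051585]), 'wrist_torque': array([-0.0211674 , -0.0018759 ,  0.00538207]), 'finger_gap': 0.09119573572164318}
scene {'fovy': 55.47868645868769, 'cx': 259.4551334963339, 'cy': 190.85412427536465, 'world_from_camera': array([[-0.8414736 , -0.35625041,  0.40621156,  0.93634169],
       [ 0.54029508, -0.55225953,  0.63489419,  0.6010738 ],
       [-0.00184711,  0.75372081,  0.65719216,  0.76271095],
       [ 0.        ,  0.        ,  0.        ,  1.        ]])}
top {'fovy': 54.70583269315351, 'cx': 257.86955580749276, 'cy': 190.49682419777872, 'world_from_camera': array([[ 0.01916728,  0.99176094, -0.12666036,  0.41256916],
       [-0.99953581,  0.01600697, -0.025922  , -0.08919874],
       [-0.02368098,  0.12709842,  0.99160738,  0.94570843],
       [ 0.        ,  0.        ,  0.        ,  1.        ]])}
{'fovy': 65.70646984690485, 'cx': 253.25200355378723, 'cy': 187.54264078047893, 'tool_from_camera': array([[ 4.54880760e-04,  9.70442214e-01,  2.41333177e-01,
         6.75848820e-02],
       [ 9.99999734e-01, -3.03943904e-04, -6.62655031e-04,
        -1.91639726e-04],
       [-5.69716668e-04,  2.41333414e-01, -9.70442094e-01,
        -1.70838750e-01],
       [ 0.00000000e+00,  0.00000000e+00,  0.00000000e+00,
         1.00000000e+00]])}
```

View pics/scene0.png

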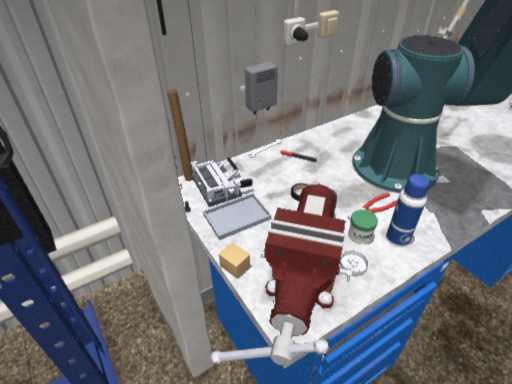

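View pics/top0.png

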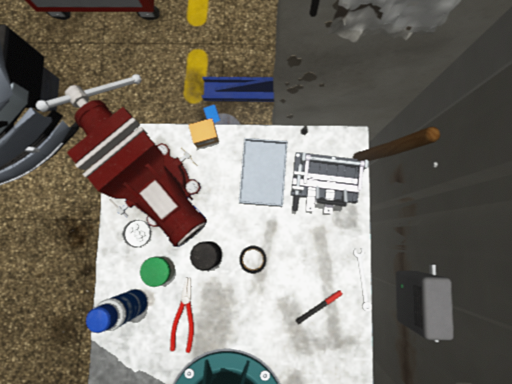

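```bash
python3 - <<'E'
import cv2,numpy as np
a=cv2.imread("pics/top0.png")[120:225,230:380]
b=cv2.imread("pics/scene0.png")[145:250,170:290]
a=cv2.resize(a,None,fx=5,fy=5,interpolation=2);cv2.imwrite("pics/c0.png",a)
E
```

```text
(no output)
```

View pics/c0.png

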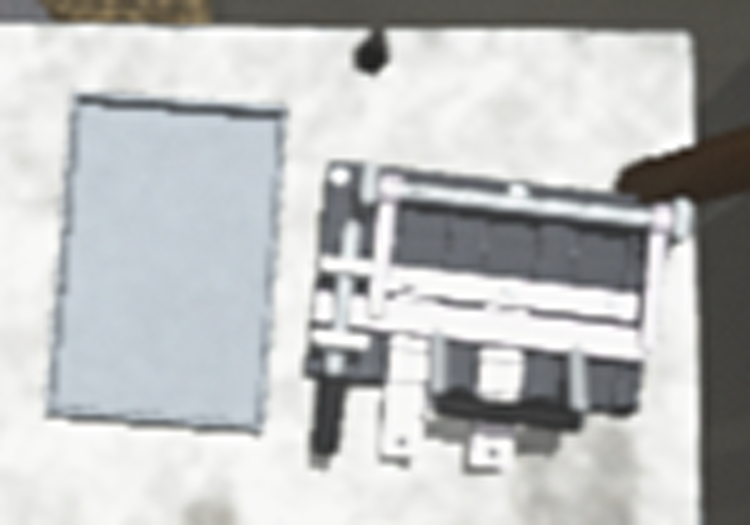

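```bash
cat > h.py <<'E'
import numpy as np,cv2,sys
from plant import robot
from scipy.spatial.transform import Rotation as Ro
from scipy.optimize import least_squares
def f(name): return 192/np.tan(np.radians(robot.get_calibration(name)["fovy"]/2))
def proj(P,name,pose=None):
    """world points -> pixels; pose=(pos,R) of tool for wrist"""
    c=robot.get_calibration(name); P=np.atleast_2d(P)
    T=np.eye(4)
    if name=="wrist": T[:3,:3]=pose[1];T[:3,3]=pose[0];T=T@c["tool_from_camera"]
    else: T=c["world_from_camera"]
    p=(P-T[:3,3])@T[:3,:3]*[1,-1,-1]
    if name=="wrist":
        r=np.hypot(p[:,0],p[:,1]);k=np.arctan2(r,p[:,2])/np.maximum(r,1e-9)
    else: k=1/p[:,2]
    return np.c_[c["cx"]+f(name)*p[:,0]*k,c["cy"]+f(name)*p[:,1]*k]
def cast(uv,z,name,pose=None):
    c=robot.get_calibration(name);uv=np.atleast_2d(uv).astype(float);z=np.broadcast_to(z,len(uv))
    T=np.eye(4)
    if name=="wrist": T[:3,:3]=pose[1];T[:3,3]=pose[0];T=T@c["tool_from_camera"]
    else: T=c["world_from_camera"]
    q=(uv-[c["cx"],c["cy"]])/f(name); r=np.hypot(*q.T)
    if name=="wrist":
        s=np.sin(r)/np.maximum(r,1e-9); d=np.c_[q[:,0]*s,-q[:,1]*s,-np.cos(r)]
    else: d=np.c_[q[:,0],-q[:,1],-np.ones(len(q))]
    d=d@T[:3,:3].T; return T[:3,3]+d*((z-T[2,3])/d[:,2])[:,None]
def pose():
    s=robot.observe(); return s["ee_pos"],Ro.from_euler("xyz",s["orientation"]).as_matrix()
def fix(F,p):
    """fixture(x,y,yaw m) point mm -> world m"""
    c,s=np.cos(F[2]),np.sin(F[2]);p=np.atleast_2d(p)/1000.
    return np.c_[F[0]+c*p[:,0]-s*p[:,1],F[1]+s*p[:,0]+c*p[:,1],p[:,2]]
def fitpose(uv,pts,x0,name,ps=None):
    r=lambda F:(proj(fix(F,pts),name,ps)-uv).ravel()
    s=least_squares(r,x0,loss="soft_l1"); return s.x,r(s.x).reshape(-1,2)
def move(p,yaw,pitch=0.,roll=np.pi):
    """row values to reach world TCP p(m), tool orientation rpy"""
    P,R=pose();Rt=Ro.from_euler("xyz",[roll,pitch,yaw]).as_matrix()
    print("row:",np.r_[np.degrees(Ro.from_matrix(R.T@Rt).as_rotvec()),R.T@(np.array(p)-P)*1000].round(1).tolist())
E
python3 - <<'E'
from h import *
np.set_printoptions(precision=4,suppress=True)
uv=np.array([[305,375],[328,162],[635,412],[310,342],[368,342],[320,262],[395,460],[488,470],[435,408],[580,428]])
uv=230*np.array([1,0])+120*np.array([0,1])+(uv+.5)/5-.5
pts=[[-36,96,20],[75,96,20],[-36,-72,20],[-22,96,58],[-22,70,58],[14,96,58],[-72,45,26],[-72,0,26],[-48,36,58],[-48,-36,58]]
F,r=fitpose(uv,pts,[.55,-.28,-.12],"top");print("F",F);print(r)
t=np.array([[75,97],[287,108],[260,432],[48,413]]);t=[230,120]+(t+.5)/5-.5
w=cast(t,.018,"top");print(w,w.mean(0));print(np.linalg.norm(w-np.roll(w,1,0),axis=1))
T,r=fitpose(t,[[84,56.5,18],[84,-56.5,18],[-84,-56.5,18],[-84,56.5,18]],[.55,-.1,-.05],"top");print("T",T);print(r)
print("pingrip",fix(F,[[-55,83,45]]), "stick",cast([[230+620/5,120+190/5],[437,135]],[0,.3],"top"))
print("vice",cast([[187,195],[205,225]],[.1,.05],"top"))
E
```

```text
F [ 0.5469 -0.2455 -0.1062]
[[-0.3938  0.1789]
 [-0.0052 -0.2516]
 [ 0.796   0.9821]
 [ 0.2594 -0.7737]
 [-0.5866  0.5304]
 [-0.0495  0.6059]
 [ 0.6203 -0.2437]
 [ 0.2027  0.0037]
 [-1.032  -0.2709]
 [ 0.0714 -0.5859]]
[[ 0.6638 -0.0283  0.018 ]
 [ 0.6595 -0.1371  0.018 ]
 [ 0.4929 -0.1251  0.018 ]
 [ 0.5007 -0.0186  0.018 ]] [ 0.5792 -0.0773  0.018 ]
[0.1635 0.1089 0.167  0.1068]
T [ 0.5795 -0.0773 -0.0633]
[[-0.7941 -1.1691]
 [ 0.7369 -0.1042]
 [ 1.2798  0.3469]
 [-1.2184  0.5408]]
pingrip [[ 0.501  -0.1572  0.045 ]] stick [[ 0.622  -0.3112  0.    ]
 [ 0.5991 -0.3872  0.3   ]]
vice [[0.5075 0.0961 0.1   ]
 [0.441  0.0602 0.05  ]]
```

```bash
python3 -m crank '[[0,0,0,0,0,-190,-0.5],[0,0,0,0,0,-190,-0.5],[0,0,0,0,0,-190,-0.5],[0,0,0,0,0,-190,-0.5],[0,0,0,0,0,-190,-0.5]]' 40; python3 - <<'E'
from h import *
F=[.5469,-.2455,-.1062]
move(fix(F,[[-50,60,400]])[0],F[2])
E
```

```text
time: 0.6
ee_pos: [0.3076, 0.6306, 0.4099]
orientation: [3.134, 0.0, 2.688]
ft_force: [0.5, 0.2, 0.3]
finger_gap: 0.0684
row: [0.1, -0.6, 160.1, -531.7, -643.2, 5.3]
```

```bash
python3 -m crank '[[0,0,160,-531,-643,5,-0.5],[0,0,160,-531,-643,5,-0.5],[0,0,160,-531,-643,5,-0.5],[0,0,160,-531,-643,5,-0.5],[0,0,160,-531,-643,5,-0.5],[0,0,160,-531,-643,5,-0.5],[0,0,160,-531,-643,5,-0.5],[0,0,160,-531,-643,5,-0.5],[0,0,160,-531,-643,5,-0.5],[0,0,160,-531,-643,5,-0.5],[0,0,160,-531,-643,5,-0.5],[0,0,160,-531,-643,5,-0.5]]'; python3 - <<'E'
from h import *
F=[.5469,-.2455,-.1062]
move(fix(F,[[-50,60,190]])[0],F[2])
E
```

```text
time: 1.8
ee_pos: [0.4479, 0.0439, 0.4005]
orientation: [-3.137, -0.004, 0.882]
ft_force: [0.6, 0.6, 0.9]
finger_gap: 0.0683
row: [-0.3, -0.1, 56.6, -138.6, 186.6, 209.2]
```

```bash
python3 -m crank '[[0,0,57,-139,187,0,-0.5],[0,0,57,-139,187,0,-0.5],[0,0,57,-139,187,0,-0.5],[0,0,57,-139,187,0,-0.5],[0,0,57,-139,187,100,-0.5],[0,0,57,-139,187,209,-0.5],[0,0,57,-139,187,209,-0.5],[0,0,57,-139,187,209,-0.5],[0,0,57,-139,187,209,-0.5],[0,0,57,-139,187,209,-0.5]]'; python3 - <<'E'
from h import *
p=pose();im=robot.capture("wrist");cv2.imwrite("pics/w1.png",im);np.savez("w1",p=p[0],R=p[1])
cv2.imwrite("pics/w1b.png",cv2.resize(im,None,fx=1.5,fy=1.5,interpolation=2));print(p[0])
E
```

```text
time: 2.8
ee_pos: [0.5026, -0.1807, 0.1887]
orientation: [-3.135, 0.005, -0.113]
ft_force: [0.6, 0.3, 0.8]
finger_gap: 0.0683
[ 0.50255822 -0.18068429  0.18866016]
```

View pics/w1b.png

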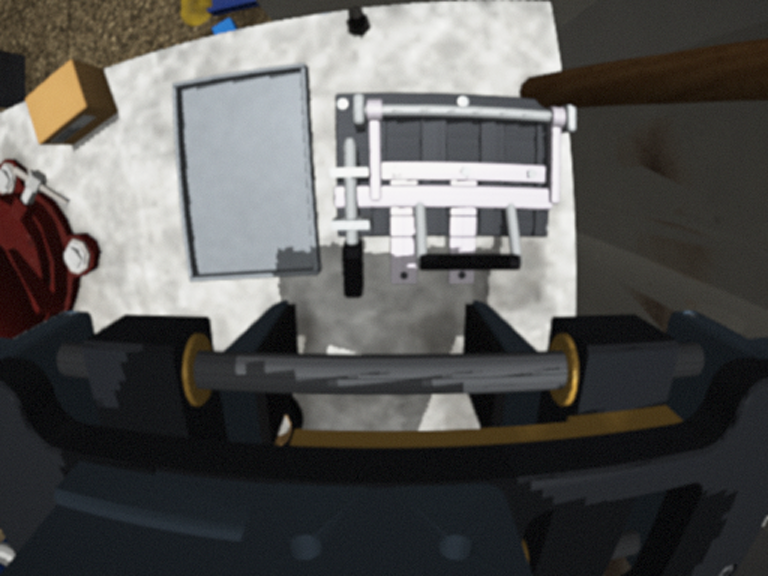

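```bash
python3 - <<'E'
from h import *
np.set_printoptions(precision=4,suppress=True)
z=np.load("w1.npz");ps=(z["p"],z["R"])
c=lambda a:(np.array(a)+.5)/1.5-.5
uv=c([[336,94],[547,236],[335,230],[369,230],[332,178],[367,178],[403,284],[461,283],[421,262],[520,262]])
pts=[[75,96,20],[-36,-72,20],[-25,96,58],[-25,70,58],[11,96,58],[11,70,58],[-72,45,26],[-72,0,26],[-48,36,58],[-48,-36,58]]
F,r=fitpose(uv,pts,[.55,-.28,-.12],"wrist",ps);print("F",F);print(r)
t=c([[175,84],[304,66],[320,272],[190,279]])
T,r=fitpose(t,[[84,56.5,18],[84,-56.5,18],[-84,-56.5,18],[-84,56.5,18]],[.55,-.1,-.05],"wrist",ps);print("T",T);print(r)
g=cast(c([[353,246],[353,296]]),[.057,.055],"wrist",ps);print("grip ends",g)
q=np.linalg.inv(np.array([[np.cos(F[2]),-np.sin(F[2])],[np.sin(F[2]),np.cos(F[2])]]))
print((q@(g[:,:2]-F[:2]).T).T*1000)
move(fix(F,[[-53,83,110]])[0],F[2])
E
```

```text
F [ 0.5496 -0.2482 -0.0993]
[[-0.7615 -0.118 ]
 [ 1.1054  0.9051]
 [-2.1462  0.2236]
 [ 0.5331 -0.2122]
 [-1.1195 -0.2351]
 [ 1.2856 -0.8425]
 [ 1.0047  0.225 ]
 [ 0.6858  0.452 ]
 [-0.9227  0.1559]
 [-0.1357 -0.2243]]
T [ 0.5831 -0.0791 -0.0543]
[[-2.1819 -0.9784]
 [ 0.7683 -3.2878]
 [-0.0025  1.2405]
 [ 0.0024  1.7676]]
grip ends [[ 0.5216 -0.1632  0.057 ]
 [ 0.4856 -0.1585  0.055 ]]
[[-36.2805  81.7896]
 [-72.5924  82.9123]]
row: [-0.3, 0.1, -0.8, -1.0, -20.3, 80.9]
```

```bash
python3 -m crank '[[0,0,0,-2,-20,60,0.35],[0,0,0,-2,-20,80,0.35],[0,0,0,-2,-20,80,0.35],[0,0,0,-2,-20,110,0.35],[0,0,0,-2,-20,140,0.35],[0,0,0,-2,-20,161,0.35],[0,0,0,-2,-20,161,0.35]]'; python3 - <<'E'
from h import *
p=pose();im=robot.capture("wrist");cv2.imwrite("pics/w2.png",cv2.resize(im[60:300,120:400],None,fx=2.5,fy=2.5,interpolation=2))
E
```

```text
time: 3.55
ee_pos: [0.5047, -0.1604, 0.0308]
orientation: [-3.136, 0.002, -0.113]
ft_force: [-0.0, 1.0, 0.8]
finger_gap: 0.0297
```

View pics/w2.png

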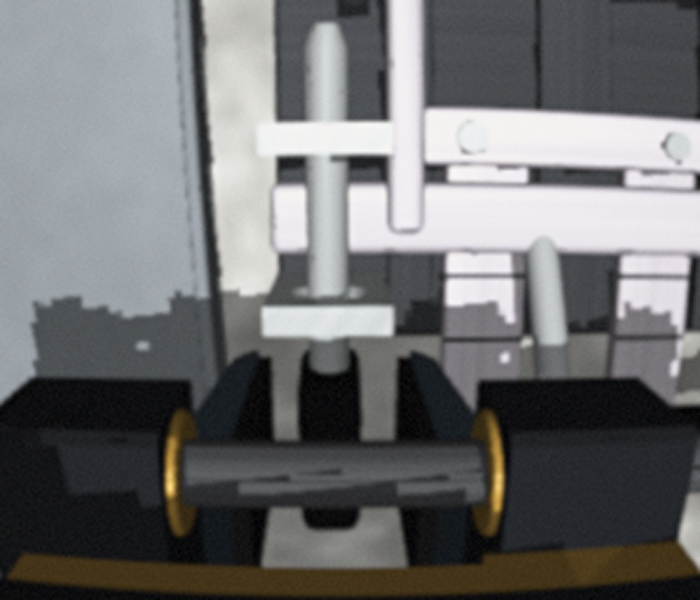

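```bash
python3 -m crank '[[0,0,0,0,0,-5,0.35],[0,0,0,0,0,-5,0.35],[0,0,0,0,0,-5,1],[0,0,0,0,0,-5,1],[0,0,0,0,0,-5,1],[0,0,0,0,0,-5,1],[0,0,0,0,0,-5,1]]' 40;  python3 -m crank '[[0,0,0,-10,0,0,1],[0,0,0,-20,0,0,1],[0,0,0,-30,0,0,1],[0,0,0,-40,0,0,1],[0,0,0,-50,0,0,1],[0,0,0,-60,0,0,1],[0,0,0,-70,0,0,1],[0,0,0,-80,0,0,1],[0,0,0,-90,0,0,1],[0,0,0,-95,0,0,1],[0,0,0,-95,0,0,1]]'; python3 - <<'E'
from h import *
p=pose();im=robot.capture("wrist");cv2.imwrite("pics/w3.png",im)
move(fix([.5496,-.2482,-.0993],[[-145,-45,100]])[0],-.0993)
E
```

```text
time: 4.3
ee_pos: [0.5055, -0.1607, 0.0372]
orientation: [-3.136, 0.0, -0.113]
ft_force: [-1.3, 0.3, 8.0]
finger_gap: 0.0136
time: 5.4
ee_pos: [0.4104, -0.1499, 0.0372]
orientation: [-3.136, 0.001, -0.113]
ft_force: [0.2, 0.4, -0.1]
finger_gap: 0.0139
row: [-0.3, 0.0, -0.8, 4.3, 128.5, -63.4]
```

View pics/w3.png

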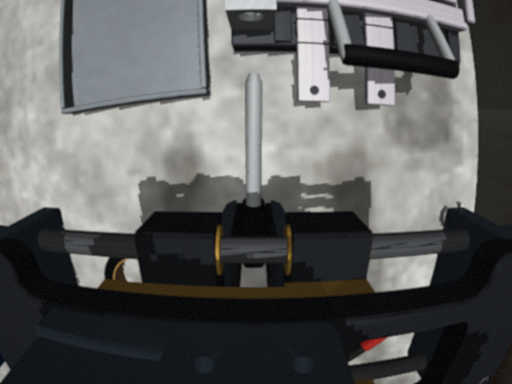

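```bash
python3 -m crank '[[0,0,0,0,0,-40,1],[0,0,0,0,0,-75,1],[0,0,0,0,40,-75,1],[0,0,0,2,80,-75,1],[0,0,0,4,128,-75,1],[0,0,0,4,128,-50,1],[0,0,0,4,128,-10,1],[0,0,0,4,128,20,1],[0,0,0,4,128,25,1],[0,0,0,4,128,25,1]]'
```

```text
time: 6.45
ee_pos: [0.4011, -0.2778, 0.0109]
orientation: [-3.136, 0.001, -0.113]
ft_force: [-0.4, 0.5, 0.1]
finger_gap: 0.0135
```

```bash
for i in 1 2 3; do python3 -m crank '[[0,0,0,0,0,2.5,1],[0,0,0,0,0,2.5,1]]' | sed -n '2p;4p'; done
```

```text
ee_pos: [0.4019, -0.2781, 0.0089]
ft_force: [1.3, 1.9, 5.8]
ee_pos: [0.4025, -0.2781, 0.0077]
ft_force: [-7.5, 9.4, 34.5]
ee_pos: [0.4028, -0.2781, 0.0069]
ft_force: [-11.3, 9.6, 47.8]
```

```bash
python3 -m crank '[[0,0,0,0,0,-1,1],[0,0,0,0,0,-2,0.3],[0,0,0,0,0,-2,0.3],[0,0,0,0,0,-2,0.3],[0,0,0,0,0,-20,0.3],[0,0,0,0,0,-60,0.3],[0,0,0,0,0,-100,0.3],[0,0,0,0,0,-120,0.3],[0,0,0,0,0,-120,0.3]]'; python3 - <<'E'
from h import *
p=pose();im=robot.capture("wrist");cv2.imwrite("pics/w4.png",im);np.savez("w4",p=p[0],R=p[1])
F=[.5496,-.2482,-.0993]
move(fix(F,[[-48,8,135]])[0],F[2]+np.pi/2)
E
```

```text
time: 7.95
ee_pos: [0.4042, -0.2799, 0.1295]
orientation: [-3.138, -0.003, -0.113]
ft_force: [1.3, 0.6, -0.7]
finger_gap: 0.0321
row: [-0.2, -0.3, -90.8, 93.7, -54.8, -6.8]
```

View pics/w4.png

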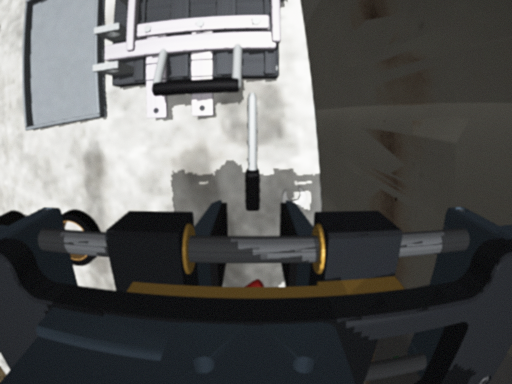

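```bash
python3 -m crank '[[0,0,-8,0,0,-20,0.3],[0,0,-16,0,0,-20,0.3],[0,0,-25,94,-51,-20,0.3],[0,0,-91,94,-51,-20,0.3],[0,0,-91,94,-51,-20,0.3],[0,0,-91,94,-51,-20,0.3],[0,0,-91,94,-51,-20,0.3],[0,0,-91,94,-51,-20,0.3],[0,0,-91,94,-51,-20,0.3],[0,0,-91,94,-51,-20,0.3],[0,0,-91,94,-51,-10,0.3],[0,0,-91,94,-51,-10,0.3]]';python3 - <<'E'
from h import *
F=[.5496,-.2482,-.0993]
p=pose();im=robot.capture("wrist");cv2.imwrite("pics/w5.png",im);np.savez("w5",p=p[0],R=p[1])
move(fix(F,[[-48,4,41]])[0],F[2]+np.pi/2)
# handle darkness: mask
print(proj(fix(F,[[-48,36,58],[-48,-36,58]]),"wrist",p))
E
```

```text
time: 9.2
ee_pos: [0.5012, -0.2386, 0.1356]
orientation: [-3.139, -0.007, 1.477]
ft_force: [0.3, 0.4, -0.2]
finger_gap: 0.032
row: [-0.1, -0.4, 0.1, -1.2, 0.9, 95.3]
[[254.99512407 158.83630303]
 [254.36933291 238.02010178]]
```

View pics/w5.png

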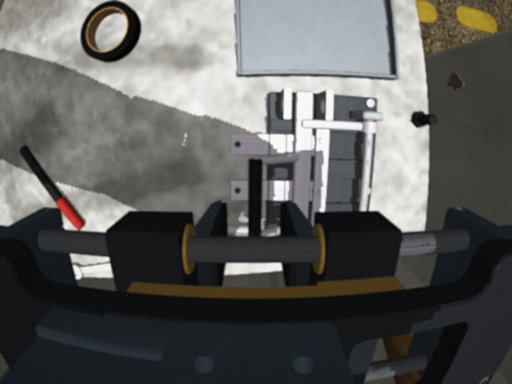

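```bash
python3 -m crank '[[0,0,0,-1,1,40,0.3],[0,0,0,-1,1,75,0.3],[0,0,0,-1,1,94,0.3],[0,0,0,-1,1,94,0.3],[0,0,0,-1,1,94,1],[0,0,0,-1,1,94,1],[0,0,0,-1,1,94,1],[0,0,0,-1,1,94,1]]' 50; python3 -m crank '[[0,0,0,0,2,-9,1],[0,0,0,0,5,-18,1],[0,0,0,0,8,-27,1],[0,0,0,0,12.6,-35,1],[0,0,0,0,18,-43,1],[0,0,0,0,23,-50.6,1],[0,0,0,0,36,-64,1],[0,0,0,0,52,-75,1],[0,0,0,0,52,-75,1]]'
```

```text
time: 10.05
ee_pos: [0.5022, -0.2395, 0.0434]
orientation: [-3.14, -0.006, 1.473]
ft_force: [-6.0, -1.0, 6.9]
finger_gap: 0.0107
time: 10.95
ee_pos: [0.5549, -0.2451, 0.1218]
orientation: [-3.139, -0.006, 1.473]
ft_force: [-21.0, 5.2, 35.9]
finger_gap: 0.0108
```

```bash
python3 -m crank '[[0,0,0,0,8,-5,1],[0,0,0,0,17,-10,1],[0,0,0,0,26,-13,1],[0,0,0,0,35,-15.5,1],[0,0,0,0,44,-17,1],[0,0,0,0,54,-17.5,1],[0,0,0,0,56,-17.5,1],[0,0,0,0,56,-17.5,1]]'; python3 - <<'E'
from h import *
p=pose();np.savez("w6",p=p[0],R=p[1]);cv2.imwrite("pics/w6.png",robot.capture("wrist"));cv2.imwrite("pics/s6.png",robot.capture("scene"))
a=cv2.resize(cv2.imread("pics/s6.png")[130:260,150:300],(461,400));b=cv2.resize(cv2.imread("pics/w6.png")[:260,:320],None,fx=1,fy=1)
c=np.zeros((400,790,3),np.uint8);c[:,:461]=a;c[:260,465:785]=b;cv2.imwrite("pics/c6.png",c)
E
```

```text
time: 11.75
ee_pos: [0.6105, -0.2509, 0.1392]
orientation: [-3.138, -0.006, 1.473]
ft_force: [-1.8, -6.0, -10.9]
finger_gap: 0.0112
```

View pics/c6.png

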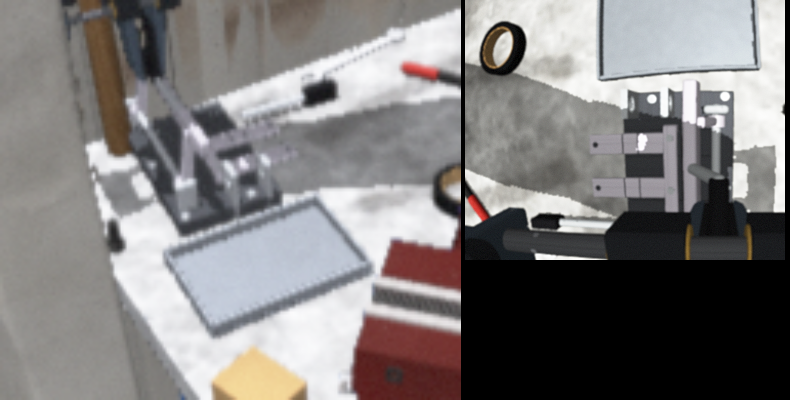

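```bash
python3 -m crank '[[0,0,0,0,0,0,0.3],[0,0,0,0,0,0,0.3],[0,0,0,0,0,0,0.3],[0,0,0,0,0,-25,0.3],[0,0,0,0,0,-60,0.3],[0,0,0,0,-50,-60,0.3],[0,0,0,0,-110,-60,0.3],[0,0,0,0,-110,-60,0.3],[0,0,0,0,-110,-60,0.3]]'; python3 - <<'E'
from h import *
F=[.5496,-.2482,-.0993]
move(fix(F,[[-54,45,110]])[0],F[2])
E
```

```text
time: 12.75
ee_pos: [0.5004, -0.2405, 0.2003]
orientation: [-3.14, -0.006, 1.472]
ft_force: [1.3, 0.3, 0.3]
finger_gap: 0.0319
row: [-0.3, -0.2, 90.0, 41.7, -4.1, 90.5]
```

```bash
python3 -m crank '[[0,0,90,42,-4,0,0.3],[0,0,90,42,-4,0,0.3],[0,0,90,42,-4,0,0.3],[0,0,90,42,-4,0,0.3],[0,0,90,42,-4,40,0.3],[0,0,90,42,-4,60,0.3],[0,0,90,42,-4,60,0.3],[0,0,90,42,-4,90,0.3],[0,0,90,42,-4,90,0.3],[0,0,90,42,-4,90,0.3],[0,0,90,42,-4,90,0.3],[0,0,90,42,-4,90,0.3]]'; python3 - <<'E'
from h import *
F=[.5496,-.2482,-.0993]
p=pose();im=robot.capture("wrist");np.savez("w7",p=p[0],R=p[1])
cv2.imwrite("pics/w7.png",cv2.resize(im[:240,60:380],None,fx=2.4,fy=2.4,interpolation=2))
print(proj(fix(F,[[-72,45,26],[-72,0,26],[-36,45,26]]),"wrist",p))
move(fix(F,[[-54,45,19.5]])[0],F[2])
E
```

```text
time: 13.95
ee_pos: [0.5022, -0.198, 0.1106]
orientation: [-3.136, 0.001, -0.099]
ft_force: [0.5, 0.5, -0.4]
finger_gap: 0.0316
[[253.89850112 213.07821433]
 [303.09099201 212.95789435]
 [253.94520809 174.0995478 ]]
row: [-0.3, 0.1, 0.2, -1.4, 0.7, 91.1]
```

View pics/w7.png

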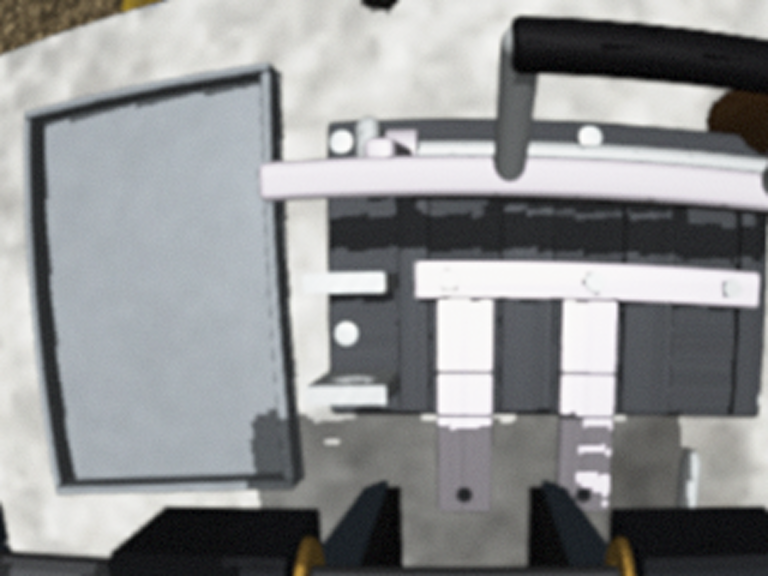

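```bash
python3 -m crank '[[0,0,0,-1,1,40,0.3],[0,0,0,-1,1,75,0.3],[0,0,0,-1,1,92,0.3],[0,0,0,-1,1,92,0.3],[0,0,0,-1,1,92,0.3],[0,0,0,-1,1,92,1],[0,0,0,-1,1,92,1],[0,0,0,-1,1,92,1],[0,0,0,-1,1,92,1]]' 40
```

```text
time: 14.9
ee_pos: [0.5016, -0.1988, 0.0195]
orientation: [-3.137, -0.001, -0.096]
ft_force: [-0.3, -1.0, 6.1]
finger_gap: 0.0198
```

```bash
python3 -m crank '[[0,0,0,-8,0,0,1],[0,0,0,-16,0,0,1],[0,0,0,-24,0,0,1],[0,0,0,-32,0,0,1],[0,0,0,-32,0,-5,1],[0,0,0,-32,0,-20,1],[0,0,0,-32,0,-60,1],[0,0,0,-32,0,-100,1],[0,0,0,-32,0,-100,1]]'; python3 - <<'E'
from h import *
T=[.5813,-.078,-.059]
p=pose();im=robot.capture("wrist");np.savez("w8",p=p[0],R=p[1])
cv2.imwrite("pics/w8.png",cv2.resize(im[:240,60:380],None,fx=2.4,fy=2.4,interpolation=2))
move(fix(T,[[30,-24,119]])[0],T[2]+np.pi/2)
E
```

```text
time: 15.8
ee_pos: [0.4723, -0.1974, 0.1245]
orientation: [-3.139, -0.008, -0.096]
ft_force: [0.2, -0.6, -1.2]
finger_gap: 0.0195
row: [0.1, -0.4, -92.1, 129.0, -106.0, 4.2]
```

View pics/w8.png

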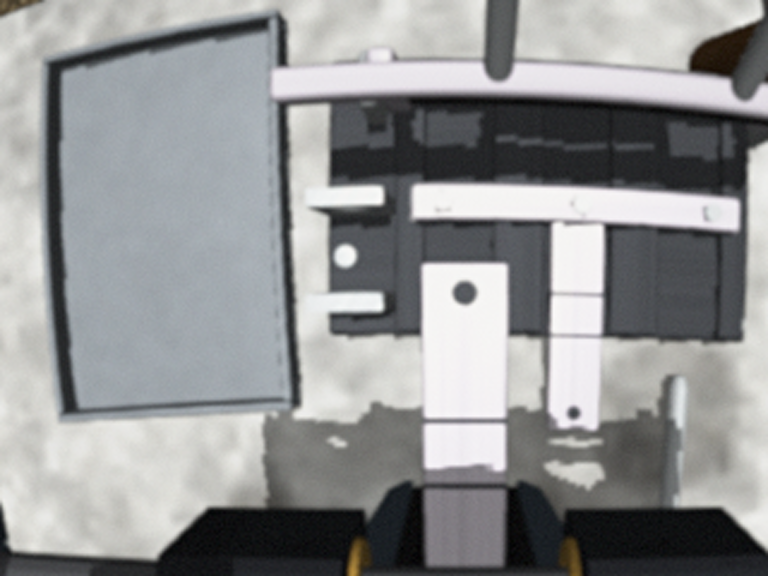

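```bash
python3 -m crank '[[0,0,-8,0,0,-45,1],[0,0,-92,0,-20,-45,1],[0,0,-92,0,-60,-45,1],[0,0,-92,30,-106,-45,1],[0,0,-92,70,-106,-45,1],[0,0,-92,100,-106,-45,1],[0,0,-92,129,-106,-45,1],[0,0,-92,129,-106,-45,1],[0,0,-92,129,-106,-45,1],[0,0,-92,129,-106,-45,1],[0,0,-92,129,-106,-45,1],[0,0,-92,129,-106,-45,1]]'; python3 - <<'E'
from h import *
z=np.load("w8.npz");ps=(z["p"],z["R"])
print("rear",(cast([[253.7,109.6]],z["p"][2]+.006,"wrist",ps)-z["p"])@z["R"])
T=[.5813,-.078,-.059]
p=pose();im=robot.capture("wrist");np.savez("w9",p=p[0],R=p[1])
cv2.imwrite("pics/w9.png",cv2.resize(im[:260,60:480],None,fx=1.8,fy=1.8,interpolation=2))
move(fix(T,[[30,-24,6.5]])[0],T[2]+np.pi/2)
E
```

```text
time: 17.05
ee_pos: [0.6089, -0.1038, 0.167]
orientation: [3.138, -0.003, 1.511]
ft_force: [-0.8, -0.4, -0.7]
finger_gap: 0.02
rear [[ 0.07054723  0.00021641 -0.00544965]]
row: [0.2, -0.2, -0.3, -0.4, 0.2, 160.7]
```

View pics/w9.png

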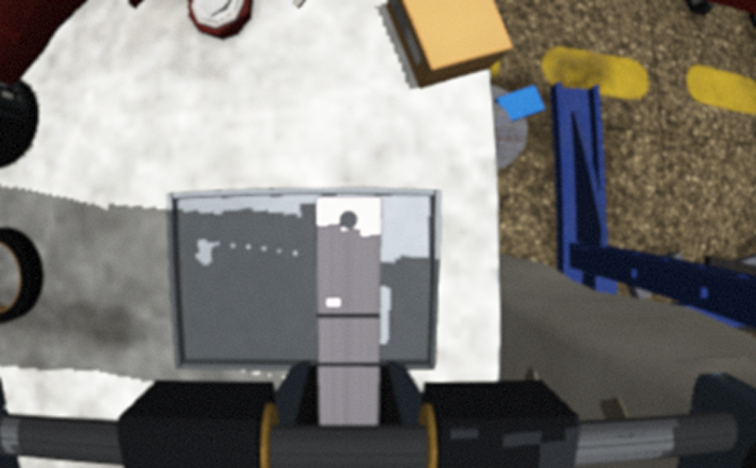

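```bash
python3 - <<'E'
from h import *
z=np.load("w9.npz");ps=(z["p"],z["R"])
uv=np.array([[170,193],[440,191],[435,366],[178,367]])/1.8+[60,0]
T,r=fitpose(uv,[[-84,56.5,18],[84,56.5,18],[84,-56.5,18],[-84,-56.5,18]],[.58,-.08,-.06],"wrist",ps);print(T,r)
move(fix(T,[[30,-24,6.5]])[0],T[2]+np.pi/2)
E
```

```text
[ 0.58354516 -0.0782556  -0.06248077] [[-2.0308182  -0.72803738]
 [ 1.58000353 -1.39427448]
 [ 1.10241728  2.41777502]
 [-1.4614003   1.10656381]]
row: [0.2, -0.2, -0.1, -0.6, 2.4, 160.7]
```

```bash
python3 -m crank '[[0,0,0,0,2,45,1],[0,0,0,0,2,90,1],[0,0,0,0,2,125,1],[0,0,0,0,2,145,1],[0,0,0,0,2,155,1],[0,0,0,0,2,160,1],[0,0,0,0,2,160,1]]'; python3 -m crank '[[0,0,0,0,0,1,1],[0,0,0,0,0,1,0.6],[0,0,0,0,0,1,0.4],[0,0,0,0,0,1,0.4],[0,0,0,0,0,-5,0.4],[0,0,0,0,0,-40,0.4],[0,0,0,0,0,-90,0.3],[0,0,0,0,0,-135,0.3],[0,0,0,0,0,-160,0.3],[0,0,0,0,0,-160,0.3]]'; python3 - <<'E'
from h import *
F=[.5496,-.2482,-.0993]
p=pose();im=robot.capture("wrist");np.savez("w10",p=p[0],R=p[1])
cv2.imwrite("pics/w10.png",cv2.resize(im[:260,60:480],None,fx=1.8,fy=1.8,interpolation=2))
move(fix(F,[[-54,0,165]])[0],F[2])
E
```

```text
time: 17.8
ee_pos: [0.6118, -0.1035, 0.0073]
orientation: [3.137, -0.003, 1.506]
ft_force: [-0.3, 0.8, -1.1]
finger_gap: 0.0197
time: 18.8
ee_pos: [0.6132, -0.1044, 0.172]
orientation: [3.131, -0.002, 1.506]
ft_force: [0.6, -0.7, -0.9]
finger_gap: 0.032
row: [0.2, -0.5, 92.0, -146.0, -107.0, 3.3]
```

View pics/w10.png

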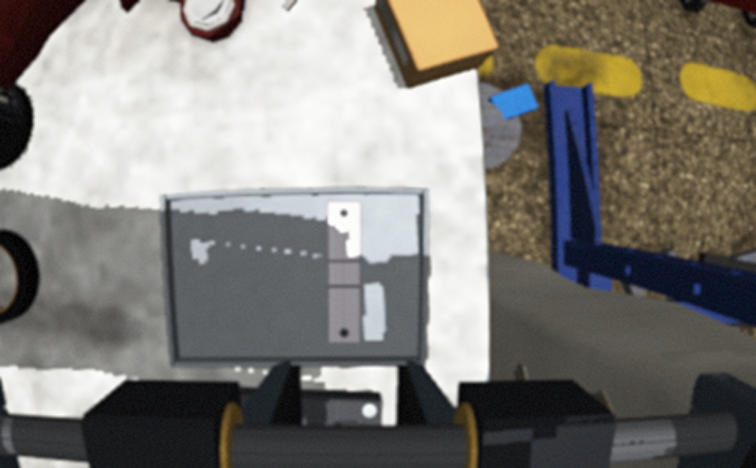

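```bash
python3 -m crank '[[0,0,92,0,-40,0,0.3],[0,0,92,0,-85,0,0.3],[0,0,92,-30,-107,0,0.3],[0,0,92,-70,-107,0,0.3],[0,0,92,-110,-107,0,0.3],[0,0,92,-146,-107,0,0.3],[0,0,92,-146,-107,0,0.3],[0,0,92,-146,-107,0,0.3],[0,0,92,-146,-107,30,0.3],[0,0,92,-146,-107,55,0.3],[0,0,92,-146,-107,55,0.3],[0,0,92,-146,-107,55,0.3]]'; python3 - <<'E'
from h import *
F=[.5496,-.2482,-.0993]
p=pose();im=robot.capture("wrist");np.savez("w11",p=p[0],R=p[1]);cv2.imwrite("pics/w11.png",im)
pr=proj(fix(F,[[-72,0,26]]),"wrist",p)[0];print("pred",pr)
u,v=pr.round().astype(int)
g=im.max(2).astype(int); print("col",g[v-12:v+13,u]);print("row",g[v-6,u-25:u+26])
move(fix(F,[[-54,0,18.5]])[0],F[2])
E
```

```text
time: 20.05
ee_pos: [0.4951, -0.2422, 0.1115]
orientation: [-3.137, -0.005, -0.102]
ft_force: [-0.1, -0.6, 0.3]
finger_gap: 0.0319
pred [254.26195971 210.5608627 ]
col [137 108  67  44  41  43  57  95 136 147 142 129 123 128 126 123 119 124
 125 131 125 128 130 129 130]
row [139 137 134 133 133 130 128 129 126 124 125 120 120 124 137 152 152 148
 150 150 147 133 102  70  52  57  80 113 135 149 149 148 146 149 147 133
 120 119 119 117 115 114 111 110 110 106 105 107 104 101  90]
row: [-0.2, -0.3, 0.1, -0.3, 0.7, 93.8]
```

```bash
python3 -m crank '[[0,0,0,0,1,40,0.3],[0,0,0,0,1,75,0.3],[0,0,0,0,1,93,0.3],[0,0,0,0,1,93,0.3],[0,0,0,0,1,93,0.3],[0,0,0,0,1,93,1],[0,0,0,0,1,93,1],[0,0,0,0,1,93,1],[0,0,0,0,1,93,1]]' 40; python3 -m crank '[[0,0,0,-8,0,0,1],[0,0,0,-16,0,0,1],[0,0,0,-24,0,0,1],[0,0,0,-32,0,0,1],[0,0,0,-32,0,-5,1],[0,0,0,-32,0,-20,1],[0,0,0,-32,0,-60,1],[0,0,0,-32,0,-105,1],[0,0,0,-32,0,-140,1],[0,0,0,-32,0,-140,1]]'; python3 - <<'E'
from h import *
T=[.5835,-.0785,-.062]
move(fix(T,[[-30,-23,165]])[0],T[2]+np.pi/2)
E
```

```text
time: 21.0
ee_pos: [0.4969, -0.2436, 0.0204]
orientation: [-3.139, -0.008, -0.097]
ft_force: [-0.8, 0.8, 9.0]
finger_gap: 0.0191
time: 22.0
ee_pos: [0.4665, -0.2421, 0.1659]
orientation: [3.141, -0.015, -0.097]
ft_force: [0.6, -1.2, -1.5]
finger_gap: 0.0195
row: [0.7, -0.6, -92.0, 71.4, -150.2, 1.9]
```

```bash
python3 -m crank '[[0,0,-92,0,-20,0,1],[0,0,-92,0,-60,0,1],[0,0,-92,20,-100,0,1],[0,0,-92,50,-140,0,1],[0,0,-92,71,-150,0,1],[0,0,-92,71,-150,0,1],[0,0,-92,71,-150,0,1],[0,0,-92,71,-150,0,1],[0,0,-92,71,-150,0,1],[0,0,-92,71,-150,0,1],[0.7,-0.6,-92,71,-150,0,1],[0.7,-0.6,-92,71,-150,0,1]]'; python3 - <<'E'
from h import *
T=[.5835,-.0785,-.062]
p=pose();im=robot.capture("wrist");np.savez("w12",p=p[0],R=p[1]);cv2.imwrite("pics/w12.png",cv2.resize(im[:260,60:480],None,fx=1.8,fy=1.8,interpolation=2))
# strip column profile: expected rear end 71 mm ahead along tool x
e=p[0]+p[1]@[.071,0,-.006];u,v=proj(e,"wrist",p)[0].round().astype(int);print(u,v,im.max(2)[v-14:v+14,u+6].astype(int))
move(fix(T,[[-30,-23,6.5]])[0],T[2]+np.pi/2)
E
```

```text
time: 23.2
ee_pos: [0.5517, -0.0996, 0.1669]
orientation: [3.141, -0.0, 1.51]
ft_force: [-0.6, 0.3, -0.4]
finger_gap: 0.0193
253 109 [233 230 229 228 228 228 230 229 224 204 195 186 171 176 209 233 248 251
 250 250 250 250 250 251 251 248 246 244]
row: [0.0, -0.0, -0.1, 0.0, 0.4, 160.3]
```

```bash
python3 -m crank '[[0,0,0,0,0,45,1],[0,0,0,0,0,90,1],[0,0,0,0,0,125,1],[0,0,0,0,0,145,1],[0,0,0,0,0,155,1],[0,0,0,0,0,160,1],[0,0,0,0,0,160,1]]'; python3 -m crank '[[0,0,0,0,0,1,1],[0,0,0,0,0,1,0.6],[0,0,0,0,0,1,0.4],[0,0,0,0,0,1,0.4],[0,0,0,0,0,-5,0.4],[0,0,0,0,0,-40,0.4],[0,0,0,0,0,-90,0.3],[0,0,0,0,0,-135,0.3],[0,0,0,0,0,-180,0.3],[0,0,0,0,0,-200,0.3],[0,0,0,0,0,-200,0.3]]'; python3 - <<'E'
from h import *
F=[.5496,-.2482,-.0993]
p=pose();im=robot.capture("wrist");np.savez("w13",p=p[0],R=p[1]);robot.capture
t=robot.capture("top");cv2.imwrite("pics/t13.png",t)
a=cv2.resize(im[:260,60:480],None,fx=1.2,fy=1.2);b=cv2.resize(t[110:240,230:375],None,fx=2,fy=2)
c=np.zeros((312,800,3),np.uint8);c[:312,:504]=a;c[:260,508:798]=b;cv2.imwrite("pics/c13.png",c)
move(fix(F,[[50,4,205]])[0],F[2]+np.pi/2)
E
```

```text
time: 23.95
ee_pos: [0.552, -0.0996, 0.0071]
orientation: [3.141, -0.0, 1.505]
ft_force: [-0.1, 0.7, 0.4]
finger_gap: 0.0193
time: 25.05
ee_pos: [0.5534, -0.1, 0.2109]
orientation: [3.135, 0.001, 1.505]
ft_force: [1.2, 0.1, -0.6]
finger_gap: 0.032
row: [0.1, -0.0, 1.9, -146.1, 57.9, 2.2]
```

View pics/c13.png

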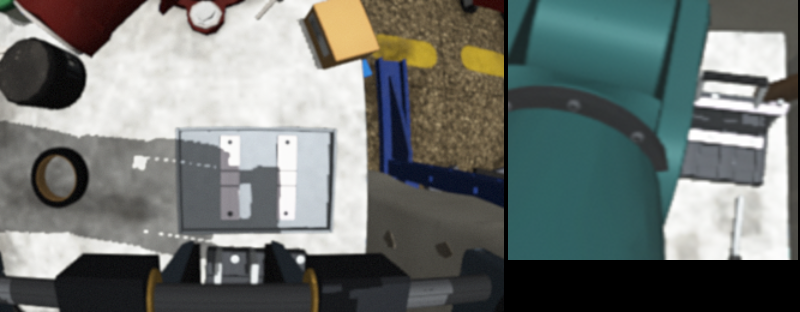

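```bash
python3 - <<'E'
from h import *
move([.6105,-.2509,.205],1.473)
E
```

```text
row: [0.1, -0.0, 1.8, -147.1, 68.7, 2.2]
```

```bash
python3 -m crank '[[0,0,1.8,-40,20,0,0.3],[0,0,1.8,-85,40,0,0.3],[0,0,1.8,-125,60,0,0.3],[0,0,1.8,-147,69,0,0.3],[0,0,1.8,-147,69,0,0.3],[0,0,1.8,-147,69,0,0.3]]'; python3 - <<'E'
from h import *
F=[.5496,-.2482,-.0993]
p=pose();im=robot.capture("wrist");np.savez("w14",p=p[0],R=p[1]);cv2.imwrite("pics/w14.png",im)
pr=proj(np.array([.6105,-.2509,.158])+fix([0,0,F[2]],[[0,32,0]])[0],"wrist",p)[0];print(pr)
u,v=pr.round().astype(int);print(im.max(2)[v+6,u-30:u+31].astype(int))
move([.6105,-.2509,.1392],1.473)
E
```

```text
time: 25.75
ee_pos: [0.6098, -0.2505, 0.2052]
orientation: [-3.14, -0.001, 1.473]
ft_force: [-0.1, 0.1, 0.1]
finger_gap: 0.0319
[254.37630543 163.6033981 ]
[ 49  45  54  92 138 153 160 162 157 159 163 158 144 118  96  79  65  58
  51  51  52  56  43  29  18  18  18  16  16  18  19  17  17  19  18  15
  15  35  68 100 119 168 233 245 244 241 237 215 161 129 129 130 129 133
 136 138 136 136 134 132 131]
row: [-0.1, -0.1, 0.0, -0.9, 0.8, 66.4]
```

```bash
python3 -m crank '[[0,0,0,-1,1,35,0.3],[0,0,0,-1,1,65,0.3],[0,0,0,-1,1,72,0.3],[0,0,0,-1,1,72,0.3],[0,0,0,-1,1,72,1],[0,0,0,-1,1,72,1],[0,0,0,-1,1,72,1],[0,0,0,-1,1,72,1]]' 50; python3 -m crank '[[0,0,0,0,-11,0.3,1],[0,0,0,0,-22.3,1.8,1],[0,0,0,0,-32,4,1],[0,0,0,0,-40.4,6.7,1],[0,0,0,0,-49,10,1],[0,0,0,0,-57.3,14.7,1],[0,0,0,0,-65,20,1],[0,0,0,0,-72.6,25.6,1],[0,0,0,0,-79.5,32,1],[0,0,0,0,-85.8,38.9,1],[0,0,0,0,-85.8,38.9,1]]'
```

```text
time: 26.6
ee_pos: [0.6112, -0.2511, 0.135]
orientation: [3.141, -0.001, 1.473]
ft_force: [-1.8, 1.7, 8.5]
finger_gap: 0.0109
time: 27.7
ee_pos: [0.5258, -0.2425, 0.0961]
orientation: [3.14, -0.001, 1.473]
ft_force: [4.9, 3.8, -5.1]
finger_gap: 0.0109
```

```bash
python3 -m crank '[[0,0,0,0,-6,7.5,1],[0,0,0,0,-10.6,15.4,1],[0,0,0,0,-15,24,1],[0,0,0,0,-18.5,32.5,1],[0,0,0,0,-21,41,1],[0,0,0,0,-22,46,1],[0,0,0,0,-22.5,49,1],[0,0,0,0,-22.5,49,1]]'; python3 -m crank '[[0,0,0,0,-0.5,2,1],[0,0,0,0,-0.5,2,1]]'
```

```text
time: 28.5
ee_pos: [0.5031, -0.2401, 0.047]
orientation: [3.14, -0.001, 1.472]
ft_force: [-2.7, 1.7, -1.1]
finger_gap: 0.0107
time: 28.7
ee_pos: [0.5027, -0.2401, 0.0452]
orientation: [3.14, -0.001, 1.472]
ft_force: [-1.4, 3.7, 1.9]
finger_gap: 0.0109
```

```bash
for i in 1 2 3; do python3 -m crank '[[0,0,0,0,0,2.5,1],[0,0,0,0,0,2.5,1]]' | sed -n '2p;4p'; done
```

```text
ee_pos: [0.5023, -0.24, 0.0427]
ft_force: [-4.2, 1.6, 0.6]
ee_pos: [0.5022, -0.24, 0.0414]
ft_force: [-12.4, 5.4, 28.3]
ee_pos: [0.5022, -0.2401, 0.0411]
ft_force: [-19.6, 10.8, 50.7]
```

```bash
python3 -m crank '[[0,0,0,0,0,-0.5,0.3],[0,0,0,0,0,-0.5,0.3],[0,0,0,0,0,-0.5,0.3],[0,0,0,0,0,-0.5,0.3],[0,0,0,0,0,-40,0.3],[0,0,0,0,0,-85,0.3],[0,0,0,0,0,-110,0.3],[0,0,0,0,0,-110,0.3]]'; python3 - <<'E'
from h import *
F=[.5496,-.2482,-.0993]
move([.404,-.28,.16],F[2])
E
```

```text
time: 30.1
ee_pos: [0.5042, -0.2413, 0.1545]
orientation: [3.138, 0.0, 1.473]
ft_force: [0.9, 0.1, -1.1]
finger_gap: 0.032
row: [0.2, -0.2, 90.1, -48.3, -95.9, -5.8]
```

```bash
python3 -m crank '[[0,0,90,0,-45,-6,0.3],[0,0,90,-48,-96,-6,0.3],[0,0,90,-48,-96,-6,0.3],[0,0,90,-48,-96,-6,0.3],[0,0,90,-48,-96,-6,0.3],[0,0,90,-48,-96,-6,0.3],[0,0,90,-48,-96,-6,0.3],[0,0,90,-48,-96,-6,0.3],[0,0,90,-48,-96,-6,0.3],[0,0,90,-48,-96,-6,0.3],[0,0,90,-48,-96,-6,0.3]]'; python3 - <<'E'
from h import *
p=pose();im=robot.capture("wrist");np.savez("w15",p=p[0],R=p[1]);cv2.imwrite("pics/w15r.png",im)
cv2.imwrite("pics/w15.png",cv2.resize(im[:250,90:410],None,fx=2.4,fy=2.4,interpolation=2))
E
```

```text
time: 31.2
ee_pos: [0.4035, -0.2794, 0.159]
orientation: [-3.141, -0.003, -0.104]
ft_force: [-0.1, -0.3, 0.2]
finger_gap: 0.0319
```

View pics/w15.png

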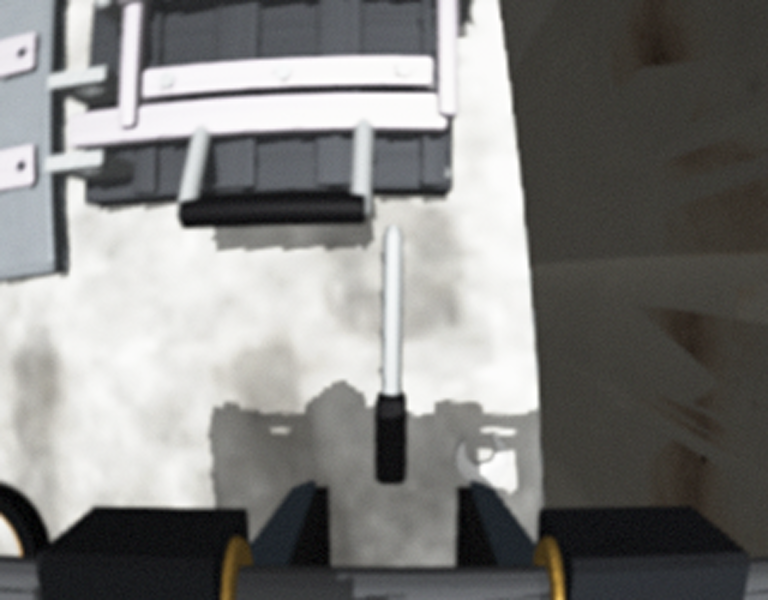

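```bash
python3 - <<'E'
from h import *
z=np.load("w15.npz");ps=(z["p"],z["R"])
c=lambda a:np.array(a)/2.4+[90,0]
w=cast(c([[393,226],[391,394],[391,482]]),[.012,.024,.024],"wrist",ps);print(w)
d=w[0]-(w[1]+w[2])/2;yaw=np.arctan2(d[1],d[0]);print("yaw",yaw,"len",np.linalg.norm(d[:2]))
u=np.array([np.cos(yaw),np.sin(yaw),0]);g=w[0]-.095*u;print("grip from tip",g)
g2=(w[1]+w[2])/2;print(g2)
gm=(g+g2)/2;gm[2]=.004;move(gm,yaw)
E
```

```text
[[ 0.49343058 -0.28920314  0.012     ]
 [ 0.42049747 -0.28076672  0.024     ]
 [ 0.38096437 -0.27665361  0.024     ]]
yaw -0.11271347120192261 len 0.09329163929349683
grip from tip [ 0.3990334  -0.27851801  0.012     ]
[ 0.40073092 -0.27871016  0.024     ]
row: [-0.0, -0.1, 0.4, -4.0, -0.3, 155.0]
```

```bash
python3 -m crank '[[0,0,-0.4,-4,0,45,0.3],[0,0,-0.4,-4,0,90,0.3],[0,0,-0.4,-4,0,125,0.3],[0,0,-0.4,-4,0,145,0.3],[0,0,-0.4,-4,0,154,0.3],[0,0,-0.4,-4,0,154,0.3],[0,0,-0.4,-4,0,154,1],[0,0,-0.4,-4,0,154,1],[0,0,-0.4,-4,0,154,1],[0,0,-0.4,-4,0,154,1],[0,0,-0.4,-4,0,154,1]]' 50
```

```text
time: 32.35
ee_pos: [0.4005, -0.2794, 0.006]
orientation: [3.141, -0.004, -0.099]
ft_force: [-1.7, -0.1, 8.7]
finger_gap: 0.0137
```

```bash
python3 -m crank '[[0,0,0,0,0,-40,1],[0,0,0,0,0,-90,1],[0,0,0,0,0,-110,1],[0,0,0,0,0,-110,1]]'; python3 - <<'E'
from h import *
F=[.5496,-.2482,-.0993]
move(fix(F,[[-140,83,39]])[0],F[2])
E
```

```text
time: 32.75
ee_pos: [0.4017, -0.2805, 0.1195]
orientation: [3.138, -0.009, -0.099]
ft_force: [-0.3, -0.0, -1.6]
finger_gap: 0.0138
row: [0.2, -0.5, 0.0, 3.3, -130.1, 80.1]
```

```bash
python3 -m crank '[[0,0,0,0,-40,0,1],[0,0,0,3,-85,0,1],[0,0,0,3,-130,0,1],[0,0,0,3,-130,30,1],[0,0,0,3,-130,60,1],[0.2,-0.5,0,3,-130,80,1],[0.2,-0.5,0,3,-130,80,1],[0.2,-0.5,0,3,-130,80,1]]'; python3 - <<'E'
from h import *
F=[.5496,-.2482,-.0993]
p=pose();im=robot.capture("wrist");np.savez("w16",p=p[0],R=p[1]);cv2.imwrite("pics/w16r.png",im)
tip=p[0]+p[1]@[.095,0,-.006]
pr=proj(np.vstack([tip,fix(F,[[-25,83,45],[-25,83,58],[-25,70,58],[-25,96,58]])]),"wrist",p);print(pr)
cv2.imwrite("pics/w16.png",cv2.resize(im[40:190,150:350],None,fx=4,fy=4,interpolation=2))
move(fix(F,[[-140,83,39]])[0],F[2])
E
```

```text
time: 33.55
ee_pos: [0.4178, -0.1517, 0.0388]
orientation: [-3.141, 0.001, -0.099]
ft_force: [0.5, 0.3, 0.1]
finger_gap: 0.0141
[[253.10156942  66.0531281 ]
 [253.19917304  30.47478482]
 [253.17776293  23.64935948]
 [278.69141726  24.04441501]
 [227.66844789  24.01167816]]
row: [0.0, -0.0, 0.0, 0.2, -0.2, 0.4]
```

View pics/w16.png

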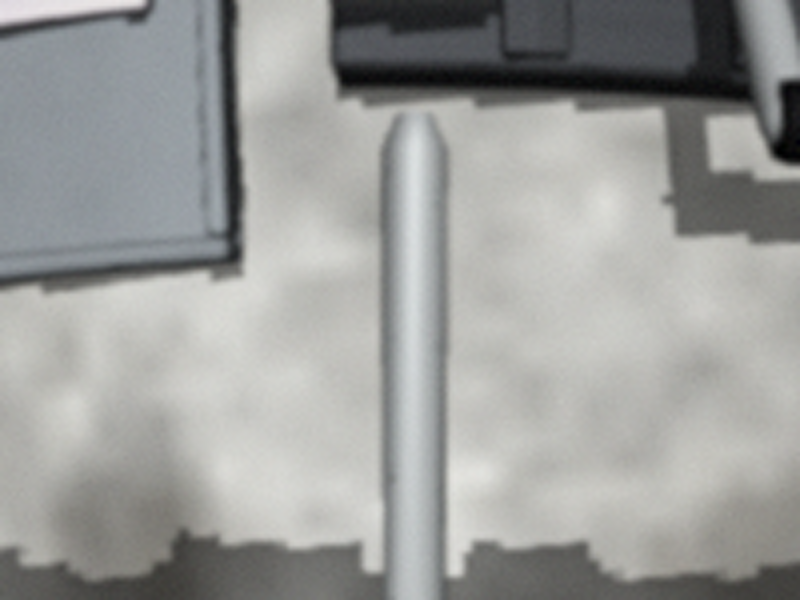

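```bash
python3 - <<'E'
import cv2,numpy as np
g=cv2.imread("pics/w16r.png").max(2).astype(int)
for v in range(10,30,3): print(v,g[v,215:292:2])
E
```

```text
10 [200 199 197 192 189 185 185 179 149 209 225 222 220 220 218 217 216 217
 218 218 220 220 218 221 220 220 221 223 220 223 222 222 223 223 224 224
 225 226 226]
13 [195 195 194 189 188 184 199 212 200 203 205 210 207 202 204 208 209 209
 209 211 212 211 207 203 207 205 205 203 202 198 189 175 137 142 148 148
 154 156 159]
16 [190 189 185 186 185 185 212 222 221 222 225 222 223 222 225 224 221 221
 225 228 226 223 221 221 223 224 225 223 218 217 218 189  63  47  49  50
  51  51  52]
19 [186 184 185 183 183 184 215 226 224 226 225 225 224 225 224 225 226 227
 227 226 223 221 223 227 225 224 224 221 218 219 226 198  54  35  36  38
  35  37  33]
22 [183 183 183 187 187 184 209 220 221 216 214 215 214 213 210 210 212 217
 214 212 209 212 215 216 214 212 212 216 214 219 227 198  52  40  40  40
  39  47  40]
25 [182 184 190 190 190 185 133  51  46  46  48  45  46  44  45  43  46  55
  54  53  52  48  46  47  44  44  44  47  50  51  55  64  76  80  80  78
  72  75  62]
28 [182 186 190 196 193 191 173  74  43  46  47  48  49  65  78  87  91 100
 107 113  99  93  99  84  67  49  44  45  47  47  48  72  80  86  85  75
  74  78  68]
```

```bash
python3 -m crank '[[0,0,0,0,-0.5,0,1],[0,0,0,8,-0.5,0,1],[0,0,0,16,-0.5,0,1],[0,0,0,24,-0.5,0,1],[0,0,0,32,-0.5,0,1],[0,0,0,38,-0.5,0,1],[0,0,0,38,-0.5,0,1]]'; python3 -m crank '[[0,0,0,7,0,0,1],[0,0,0,14,0,0,1],[0,0,0,21,0,0,1],[0,0,0,28,0,0,1],[0,0,0,28,0,0,1]]'
```

```text
time: 34.3
ee_pos: [0.4571, -0.1553, 0.0395]
orientation: [3.141, -0.001, -0.099]
ft_force: [0.3, 0.0, -0.3]
finger_gap: 0.0138
time: 34.8
ee_pos: [0.4861, -0.1583, 0.0397]
orientation: [3.141, -0.002, -0.098]
ft_force: [-0.4, 0.1, 0.4]
finger_gap: 0.0137
```

```bash
python3 -m crank '[[0,0,0,7,0,0,1],[0,0,0,14,0,0,1],[0,0,0,20,0,0,1],[0,0,0,23,0,0,1],[0,0,0,23,0,0,1]]'; for i in 1 2 3; do python3 -m crank '[[0,0,0,2,0,0,1],[0,0,0,2,0,0,1]]' | sed -n '2p;4p'; done
```

```text
time: 35.3
ee_pos: [0.5094, -0.1606, 0.0397]
orientation: [3.141, -0.002, -0.098]
ft_force: [-0.1, 0.5, -0.6]
finger_gap: 0.0137
ee_pos: [0.5115, -0.1608, 0.0398]
ft_force: [0.1, 0.1, -0.9]
ee_pos: [0.5134, -0.1609, 0.0397]
ft_force: [-0.5, 1.2, -0.8]
ee_pos: [0.5144, -0.1608, 0.0393]
ft_force: [-5.9, 1.4, 1.8]
```

```bash
python3 -m crank '[[0,0,0,0,0,0,0.35],[0,0,0,0,0,0,0.35],[0,0,0,0,0,0,0.35],[0,0,0,0,0,-10,0.35],[0,0,0,0,0,-40,0.35],[0,0,0,0,0,-85,0.35],[0,0,0,0,0,-130,0.35],[0,0,0,-20,0,-150,0.35],[0,0,0,-30,0,-150,0.35],[0,0,0,-30,0,-150,0.35]]'; python3 - <<'E'
from h import *
F=[.5496,-.2482,-.0993]
p=pose();im=robot.capture("wrist");cv2.imwrite("pics/w17.png",im)
pts=[[-25,83,57],[-65,83,52],[47,83,45],[-48,36,58],[-48,-36,58],[-45,83,57],[-65,83,57]]
print(proj(fix(F,pts),"wrist",p))
# dark grip: column scan along the pin
a,b=proj(fix(F,[[-90,83,50],[60,83,45]]),"wrist",p)
g=im.max(2).astype(int)
for t in np.linspace(0,1,51):
    q=a+(b-a)*t;print(int(-90+150*t),g[int(round(q[1])),int(round(q[0]))],end="; ")
E
```

```text
time: 36.9
ee_pos: [0.4836, -0.1577, 0.1896]
orientation: [3.141, -0.0, -0.098]
ft_force: [-0.3, -0.6, 0.1]
finger_gap: 0.0297
[[253.77442028 132.77059128]
 [253.6972547  170.42415069]
 [253.87083223  64.75948229]
 [299.24259071 155.54667946]
 [364.41798136 156.90977713]
 [253.73900138 152.19610017]
 [253.70297702 171.31076253]]
-90 132; -87 123; -84 121; -81 119; -78 118; -75 116; -72 115; -69 113; -66 22; -63 26; -60 24; -57 25; -54 28; -51 28; -47 26; -45 28; -42 28; -38 31; -36 26; -33 28; -30 23; -27 102; -24 243; -21 243; -18 214; -15 199; -12 201; -9 201; -5 202; -3 202; 0 203; 3 205; 6 206; 9 209; 12 175; 15 245; 18 239; 21 210; 24 209; 27 211; 30 214; 33 213; 36 213; 39 215; 42 215; 45 214; 48 193; 51 80; 54 79; 57 97; 60 101;
```

```bash
python3 - <<'E'
from h import *
F=[.5496,-.2482,-.0993];T=[.5835,-.0785,-.062]
p=pose();g=cv2.imread("pics/w17.png").max(2).astype(int)
for y in (-20,0,20):
    u,v=proj(fix(F,[[-48,y,58]]),"wrist",p)[0].round().astype(int);c=g[v-15:v+16,u];print(y,(np.where(c<50)[0]-15).tolist())
# expected handle row shift if bar were 0.05 rad up: +5.3 mm
print(proj(fix(F,[[-48,0,58],[-47,0,63.3]]),"wrist",p))
im=robot.capture("wrist")
for x in (30,-30):
    w=[round(float(im.max(2)[tuple(proj(fix(T,[[x+d,3,8]]),"wrist",p)[0].round().astype(int)[::-1])])) for d in range(-20,21,2)];print(x,w)
print(robot.observe()["ft_force"],robot.observe()["time"])
E
```

```text
-20 [-4, -3, -2, -1, 0, 1, 2, 3, 4]
0 [-4, -3, -2, -1, 0, 1, 2, 3, 4]
20 [-5, -4, -3, -2, -1, 0, 1, 2, 3]
[[332.99285375 156.46949386]
 [334.36034428 156.23580971]]
30 [183, 187, 184, 186, 148, 136, 240, 245, 242, 242, 241, 241, 241, 242, 243, 236, 183, 182, 186, 186, 182]
-30 [176, 174, 179, 177, 176, 191, 233, 242, 242, 241, 239, 241, 241, 242, 242, 233, 184, 182, 180, 185, 183]
[-0.19249846 -0.2353065   0.18726501] 37.0
```

```bash
python3 - <<'E'
from h import *
F=[.5496,-.2482,-.0993]
p=pose();g=cv2.imread("pics/w17.png").max(2).astype(int)
print(g[156,292:308],g[157,355:376])
print(proj(fix(F,[[-48,36,58],[-48,-36,58],[-47,36,63.3],[-47,-36,63.3]]),"wrist",p)[:,0])
robot.hand_in()
E
```

```text
[130 112 108 108 111 127 138 104  54  29  29  29  29  29  30  30] [ 33  29  32  33  35  31  29  31  30  49  98 140 152 152 153 153 154 155
 161 168 174]
[299.43244063 364.77852744 300.25064131 366.60321635]
the job is handed in; nothing more can be done
```

The job is done and handed in at 37 s of robot time; the hand-in reported no verdict.

**What I did:** Two strips were present, in the grooves at y = 0 and y = +45. I pulled the locking pin, laid it on the bench in front of the fixture and swung the bar up to about 1.4 rad. Then I slid both strips out into the tray, swung the bar down onto its stop (about 50 N) and pushed the pin through both eyes until its grip touched the front eye.

**Last checks:**
- **Strips:** both show in the last wrist picture where I put them, about 60 mm apart. That they lie flat comes from the views just after placing, not from a separate measurement.
- **Pin:** in fixture x, the grip runs from about -67 to -28 mm, so its centre is near -47 mm and nearly touching the eye. The tip is at about +48 mm. All of these are within the limits.
- **Bar:** the handle's ends are within 1 px of where the fully lowered position predicts. That view moves only 1 to 2 px for 0.05 rad, so it is a weak check. The hard stop and the pin sliding in freely over the bar's end are stronger evidence.
- **Robot:** clear of everything, with contact force near zero.

I saw no bystander moved, though I didn't measure them at the end. I noticed no pin knock or grip slackening, and no check failed. While I was raising the bar the wrist force briefly reached about 40 N because the lifting path was slightly too tight; I corrected it.

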